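Spin-check a case fan and stop it on its mark

ROBOT

A 6-joint arm with a two-finger parallel gripper is mounted at the origin on the work surface. World frame = base frame: x ahead of the robot, y to its left, z up, the work surface at z = 0. Lengths are in mm, angles in rad, forces in N, time in s.
With the tool pointing down it reaches from about 350 to 775 mm from the base axis. Payload 7.3 kg.
Tool frame: the origin (TCP) lies midway between the tips of the shut fingers; the grasp point (between the pads) lies bot.tcp_to_grasp behind it (bot.tcp_to_grasp is the distance from the TCP to the grasp point, in mm); z points along the fingers, y is the direction in which the jaws open and shut (so a half turn about z gives the same grasp; the last joint's range is limited). The gripper opens to 92 mm and grips with 3 to 60 N. Pads are 19 mm wide; open, the fingers measure 130 mm over their backs; the gripper's body (75 mm by 190 mm) begins 47 mm behind the grasp point.
Start: joints at [-1.394, 0.342, 1.524, -0, 1.275, -0.146], TCP at [166.565, -497.897, 226.741] pointing down, gripper open.
Joint ranges: [-2.53, 2.53], [-0.77, 2.02], [0.04, 2.7], [-1, 4.14], [0.28, 2.66], [-3.11, 3.11]. Speed limits (rad/s): [2.57, 2.57, 3.14, 3.14, 3.14, 3.14].

INTERFACE

Orientations are given as [roll, pitch, yaw] about the fixed x, y, z axes, in that order (R = Rz(yaw) Ry(pitch) Rx(roll)).
In Python, from plant import bot gives the robot as it stands.
- The arm moves only by the shell command python3 -m inch 'ROWS'. ROWS is JSON, one flat list of numbers, 7 for each row, row after row: the shift along the world's x, y, z in cm, then the turn, a rotation vector about the world's x, y, z in degrees, then the gripper command: -1 is shut, 1 is fully open, values between are in proportion. In form: [tx, ty, tz, ax, ay, az, fingers, tx, ty, tz, ax, ay, az, fingers, ...]. A call has exactly 5 rows; each row is the pose to reach, as a shift and turn from the pose measured when the call began; what a row does not reach only later rows make up. A row lasts 1/10 s, in which the tool goes at most 50 mm and 8.59 degrees, less where a joint would pass 70% of its speed; a pose out of reach is approached as far as the arm can. A call with a gripper value outside its range is refused whole. The fingers move at their own pace and stop on an object; the grip force is fixed at half the most. Time passes only in rows, so rows that repeat a pose let the fingers close, or fill a call up. It gives the time, the measured TCP pose, the force and the opening at its end, in the units of the state.
- bot.get_obs(): the state, without advancing time (a new reading comes with each control period).
- bot.capture(name): name is "side" or "top" or "wrist"; returns the picture (384x512x3 uint8, red, green, blue); there is no depth.
- bot.calibration(name): a dict with "fx", "fy", "cx", "cy" (pixels), "cam_to_world" (4x4, takes a point from camera to world coordinates). Camera axes: x right, y down, z forward; pixel columns grow to the right and rows downward; lengths in mm; the calibration is good to about 2 mm. A picture is of the moment at which its call begins: read the wrist's pose just before it. calibration takes no time and is no camera call; for the wrist camera it gives the pose at the moment of the call.
- bot.close_job(): hands the job in, once; it reports no verdict.
The state is a dict: "time": time; "joint_positions": joint angles; "dq": joint speeds; "tau": joint torques, N m; "tool_pos": TCP position; "tcp_rot": TCP orientation; "contact_force": force on the tool from outside, world axes, zero at the start; "moment": the same for the moment, N m; "grip_width": finger opening in mm.
Only numpy, scipy, OpenCV 4.12 (cv2) and the standard library are available. Lean on these libraries where they do the work, as an engineer would, in place of code of your own. Each camera call takes 0.05 s, during which the arm holds its last target.

TASK

Check the bearing of the big computer fan lying on the bench: with a fingertip flick its rotor anticlockwise (seen from above) and let it run free, untouched, until the steel balance clip on its blade has gone well past the frame's pointer at least once. Then, on a later round, brake the rotor with a fingertip so that it comes to rest with the clip at the pointer, and take the hand away; from that first passing on it must not stop anywhere else, so no pushing it into place afterwards. Touch gently, pick nothing up, leave the fan lying where it is, not lifted or shoved about, and disturb nothing else.

Things in the scene. Friction and masses are not known exactly. Their poses are not given: they have to be found in the camera images.
- fan: Loose fan lying flat on a mat (mat top z = 3 mm): black square frame 216 x 216 x 30 mm, corners cut off, opening 200 mm across; 0.68 kg. Origin on the rotor's axis at the underside; z up along the axis; +x towards the pointer, an aluminium arrowhead on one side of the frame, tip inward, 97 mm from the axis, top 37 mm above the underside
- rotor (a joint): Rotor angle, rad, counting on turn after turn (not wrapped), growing anticlockwise seen from above; clip exactly at the pointer at 0, 6.28, 12.57 ... Starts at rest between -5.4 and -2.0. Runs very freely: inertia 2.3e-4 to 3.7e-4 kg m2, loses only about 0.1 to 0.2 rad/s of speed each second
- clip (a point): Middle of the top of the balance clip, a bright steel clip on the outer end of one blade, 22 mm radially by 28 mm along the turn, 80 mm from the axis; its top is 30 mm above the fan's underside. It turns with the rotor
- index (a point): Where clip must come to rest: 80 mm from the axis on the line of the pointer, 30 mm above the fan's underside. Fixed in the fan's frame
- blade (a point): Middle of the clip's blade, 65 mm from the axis, 17 mm above the fan's underside; turns with the rotor. Five such black blades, 72 degrees apart, reach from the hub to 94 mm from the axis, 7 to 27 mm above the underside, 12 mm of arc either side of their middle, upper edge leading in anticlockwise turning; about 60 mm free between blades here
- hub_top (a point): Centre of the hub's flat top (72 mm across, turns with the rotor), on the axis, 28 mm above the fan's underside. A light fingertip press of 2 to 5 N on this flat, off the axis, stops the rotor at once
- screwdriver: Screwdriver, 170 mm, yellow handle, lying beside the fan; leave alone
- drive: Flat disk drive, 100 x 70 x 10 mm, lying beside the fan; leave alone
- heatsink: Finned aluminium heat sink, 50 x 50 x 26 mm, standing beside the fan; leave alone
- screw_jar: Small round clear jar, 38 mm across, 40 mm high, beside the fan; leave alone
- screw_tray: White divided tray, 90 x 120 x 20 mm, to the left; leave alone
- usb_stick: Black memory stick, 55 mm long, beside the fan; leave alone
- brush: Cleaning brush, to the right; leave alone

How it is judged (in metres and radians):
On the way, in this order (a step that is already met when the one before it is completed fails the run):
1. the rotor runs anticlockwise on its own, untouched, the clip having gone past the pointer (value of joint rotor above 0.4 rad and velocity of joint rotor above 0.4 rad/s and contact force between the fingers and rotor below 0.02 N), for 0.3 s.
2. a robot finger touches the rotor on a later round, as the clip comes to the pointer (value of joint rotor above 5 rad and contact force between the fingers and rotor above 0.05 N).
At the end, for the whole second after the job is handed in: The rotor stands still (under 0.03 rad/s) with the clip's middle within 16 mm of the index point, on a round after its first passing, the fan flat and within 30 mm of its start (velocity of joint rotor between -0.03 and 0.03 rad/s and horizontal distance between clip and index below 0.016 m and value of joint rotor above 5 rad and angle between fan's own z axis and vertical below 0.05 rad and distance of fan from where it was at the start of the episode below 0.03 m); the robot touches nothing.
It fails at once if after the clip has first passed the pointer, the rotor stops somewhere else than with the clip at the pointer (value of joint rotor above 0.4 rad and velocity of joint rotor between -0.03 and 0.03 rad/s and horizontal distance between clip and index above 0.018 m).
It fails at once if the fan is lifted, tipped or shoved more than 30 mm (distance of fan from where it was at the start of the episode above 0.03 m or height (world z) of fan above 0.011 m or angle between fan's own z axis and vertical above 0.06 rad).
It fails at once if a finger presses the rotor harder than 80 N (contact force between the fingers and rotor above 80 N).
It fails at once if another object is moved more than 30 mm or lifted (distance of any of screwdriver, drive, heatsink, screw_jar, screw_tray, usb_stick, brush from where it was at the start of the episode above 0.03 m or height (world z) of any of screwdriver, drive, heatsink, screw_jar, screw_tray, usb_stick, brush above 0.04 m).
It also fails if it takes over 51 s, if anything falls off the work surface, if the arm or the gripper's body presses on something with over 40 N, if the wrist force passes 120 N, or if a joint passes its speed limit or range.

## Working session

There is one attempt and no reset: what is moved stays moved. The work goes in short steps, Python scripts to look and compute and a shell command to move; the robot and the scene stay as the last step left them, time stands still between calls to the robot, and variables do not carry over. Pictures are saved under pics/ and viewed, and the job is handed in when it is done.

```bash
mkdir -p pics; ls
python3 - <<'E'
from plant import bot
import cv2
print(bot.get_obs(), bot.tcp_to_grasp)
for n in("top","side"):
    im=bot.capture(n); cv2.imwrite(f"pics/{n}0.png",im[:,:,::-1]); c=bot.calibration(n);print(n,c)
E
```

```text
pics
{'time': 0.0, 'joint_positions': array([-1.39400285e+00,  3.42710256e-01,  1.52501450e+00, -2.40992498e-05,
        1.27542764e+00, -1.45987673e-01]), 'dq': array([ 0.00098984,  0.00114608, -0.00158621,  0.00196223,  0.00078318,
        0.00178325]), 'tau': array([-2.60078123e-03, -4.31249964e+01, -2.44226450e+01,  7.14260526e-02,
        5.58605546e-02, -1.40630409e-04]), 'tool_pos': array([ 166.47894537, -497.46607261,  226.05232896]), 'tcp_rot': array([-3.14004615e+00, -2.04095532e-04,  3.22788030e-01]), 'contact_force': array([ 0.35003149, -0.09459927,  0.75594959]), 'moment': array([ 5.23925353e-04, -4.64727168e-05, -1.99523117e-02]), 'grip_width': 91.66997817990985} 18.8
top {'fx': 374.7368476140167, 'fy': 374.7368476140167, 'cx': 254.45396331979634, 'cy': 187.0011176497049, 'cam_to_world': array([[ 2.72841719e-02, -9.98066028e-01,  5.58549654e-02,
         5.09049145e+02],
       [-9.99121226e-01, -2.90062298e-02, -3.02558104e-02,
         2.45086272e+01],
       [ 3.18174385e-02, -5.49803768e-02, -9.97980365e-01,
         1.11800574e+03],
       [ 0.00000000e+00,  0.00000000e+00,  0.00000000e+00,
         1.00000000e+00]])}
side {'fx': 415.0487800368054, 'fy': 415.0487800368054, 'cx': 257.16788646982445, 'cy': 193.33777745123282, 'cam_to_world': array([[-9.78941654e-01, -1.34070409e-01,  1.53942728e-01,
         4.21792704e+02],
       [-2.02879140e-01,  5.55262332e-01, -8.06550554e-01,
         8.96697286e+02],
       [ 2.26559650e-02, -8.20797702e-01, -5.70769515e-01,
         6.94256823e+02],
       [ 0.00000000e+00,  0.00000000e+00,  0.00000000e+00,
         1.00000000e+00]])}
```

View pics/top0.png

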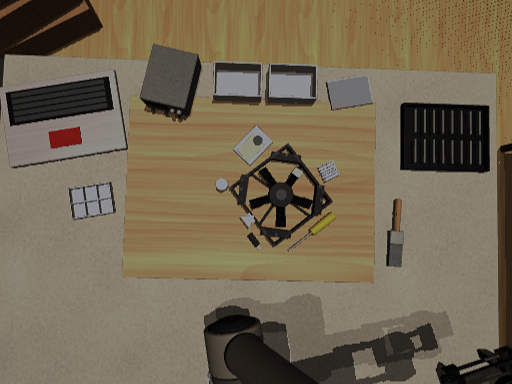

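View pics/side0.png

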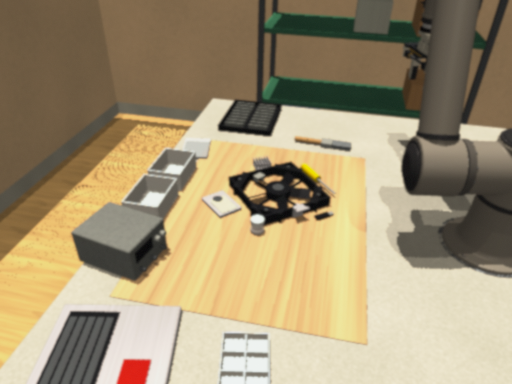

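```bash
cat > h.py <<'E'
import numpy as np, cv2
from plant import bot
def ray(c,u,v,z):
    M=c["cam_to_world"]; d=M[:3,:3]@np.array([(u-c["cx"])/c["fx"],(v-c["cy"])/c["fy"],1]); o=M[:3,3]
    return o+d*(z-o[2])/d[2]
def proj(c,p):
    M=c["cam_to_world"]; q=M[:3,:3].T@(np.asarray(p)-M[:3,3]); return c["fx"]*q[0]/q[2]+c["cx"],c["fy"]*q[1]/q[2]+c["cy"]
E
python3 - <<'E'
import cv2
im=cv2.imread("pics/top0.png")[135:260,205:355]
cv2.imwrite("pics/top0z.png",cv2.resize(im,None,fx=5,fy=4.8,interpolation=cv2.INTER_CUBIC))
E
```

```text
(no output)
```

View pics/top0z.png

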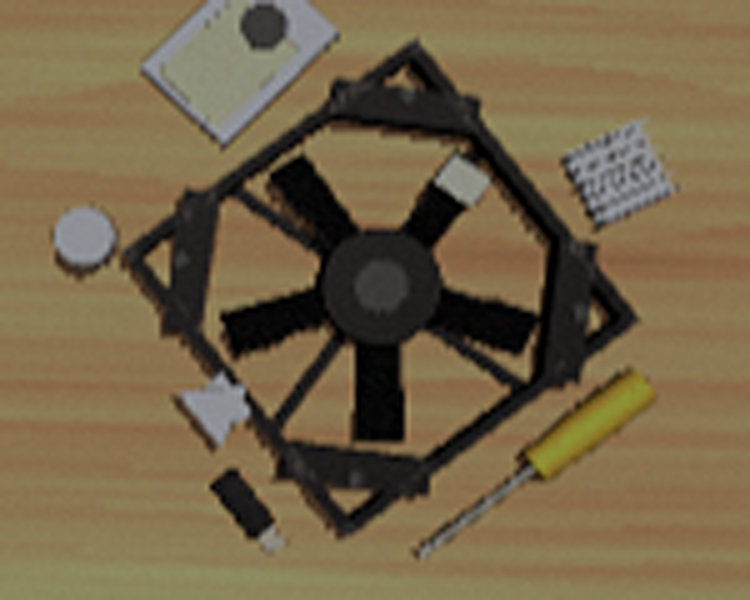

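Run:
```python
from h import *
im=cv2.imread("pics/top0.png"); c=bot.calibration("top")
hsv=cv2.cvtColor(im,cv2.COLOR_BGR2HSV)
m=((hsv[...,1]<40)&(hsv[...,2]>110)).astype(np.uint8)
n,l,s,ce=cv2.connectedComponentsWithStats(m[135:260,205:355])
for i in range(1,n):
    if s[i,4]>8:
        u,v=ce[i]+[205,135]; print(s[i],u.round(1),v.round(1),ray(c,u,v,33)[:2].round(1),ray(c,u,v,40)[:2].round(1))
# fan dark corners and hub
for nm,(x,y),z in [("hub",(380,285),31),("c",(415,40),33),("c",(635,315),33),("c",(345,535),33),("c",(125,255),33)]:
    print(nm,ray(c,205+x/5-.4,135+y/4.8-.4,z)[:2].round(1))
w=bot.capture("wrist"); cv2.imwrite("pics/w0.png",w[:,:,::-1]); print(bot.calibration("wrist"))
```

```text
[ 28   0  40  30 510] 251.9 147.3 [685.5   2.3] [684.4   2.5]
[114  25  21  21 240] 328.5 170.4 [ 624.8 -223.9] [ 624.1 -222.3]
[87 33 11  9 59] 297.2 172.2 [ 616.7 -132. ] [ 616. -131.]
[ 11  43  12  12 114] 221.4 183.6 [576.8  87.6] [576.4  87.2]
[ 36  78  14  14 108] 248.1 219.1 [476.6   7.4] [476.8   7.5]
[ 52 110   4   5  12] 258.5 247.0 [397.3 -24.7] [398.  -24.4]
hub [551.8 -85.1]
c [ 701.8 -101.9]
c [ 537.7 -234.3]
c [401.  -68.2]
c [565.6  63.5]
{'fx': 333.14455363464134, 'fy': 333.14455363464134, 'cx': 253.35583786085175, 'cy': 194.88806117048216, 'cam_to_world': array([[ 3.18106639e-01, -9.14591214e-01, -2.49661928e-01,
         2.33769564e+02],
       [-9.48053981e-01, -3.07252238e-01, -8.23997013e-02,
        -4.76707230e+02],
       [-1.34714312e-03,  2.62904877e-01, -9.64820818e-01,
         3.83962242e+02],
       [ 0.00000000e+00,  0.00000000e+00,  0.00000000e+00,
         1.00000000e+00]])}
```

View pics/w0.png

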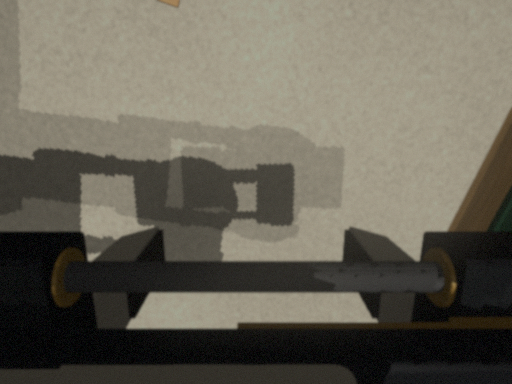

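```bash
python3 -m inch '[3,2.8,0,0,0,8,-1, 6,5.6,0,0,0,16,-1, 9,8.4,0,0,0,24,-1, 12,11.2,0,0,0,32,-1, 15,14,0,0,0,40,-1]'; python3 -m inch '[3,2.8,0,0,0,8,-1, 6,5.6,0,0,0,16,-1, 9,8.4,0,0,0,24,-1, 12,11.2,0,0,0,32,-1, 15,14,0,0,0,40,-1]'; python3 -c "
from plant import bot;print(bot.get_obs())"
```

```text
time: 0.65
tool_pos: [317.4, -356.2, 226.1]
tcp_rot: [-3.14, -0.0, 1.026]
contact_force: [0.2, -1.1, 0.5]
grip_width: 56.6
time: 1.15
tool_pos: [468.3, -214.8, 225.9]
tcp_rot: [-3.14, -0.0, 1.73]
contact_force: [0.0, -0.7, -0.4]
grip_width: 16.7
{'time': 1.15, 'joint_positions': array([-5.78409938e-01,  3.25785826e-01,  1.55035843e+00, -7.43477059e-04,
        1.26696150e+00, -7.37638309e-01]), 'dq': array([ 0.79701293,  0.26551259, -0.38441562, -0.003502  ,  0.11410788,
       -0.59209841]), 'tau': array([ -2.93208137, -44.36292887, -22.44280457,   0.13839351,
         0.1230274 ,   0.81873536]), 'tool_pos': array([ 468.34161398, -214.80682219,  225.92679508]), 'tcp_rot': array([-3.13999592e+00, -4.92908067e-04,  1.73024728e+00]), 'contact_force': array([ 0.01745809, -0.73517011, -0.36992916]), 'moment': array([-0.06586268, -0.06100268,  0.04152504]), 'grip_width': 16.693905840484337}
```

```bash
python3 -m inch '[1.5,2.9,-2,0,0,7,-1, 3,5.8,-4,0,0,14,-1, 4.5,8.7,-6,0,0,21,-1, 6,11.6,-9,0,0,27.2,-1, 7.26,14.4,-12,0,0,27.2,-1]'
python3 - <<'E'
from h import *
print(bot.get_obs()['tool_pos'])
for n in ("wrist","side","top"):
    c=bot.calibration(n); im=bot.capture(n); cv2.imwrite(f"pics/{n}1.png",im[:,:,::-1])
E
python3 -c "
import cv2,numpy as np
a=[cv2.imread(f'pics/{n}1.png') for n in ('wrist','side')]
cv2.imwrite('pics/m1.png',cv2.resize(np.hstack(a),(800,300)))"
```

```text
time: 1.65
tool_pos: [541.6, -69.5, 105.0]
tcp_rot: [-3.14, 0.0, 2.208]
contact_force: [0.6, 0.5, 0.7]
grip_width: 0.5
[541.62982138 -69.47081243 104.96578437]
```

View pics/m1.png

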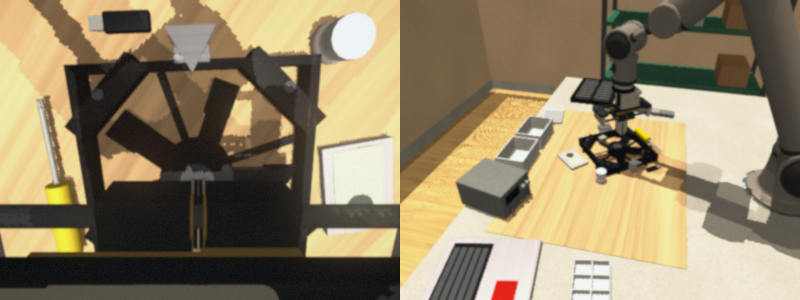

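View pics/top1.png

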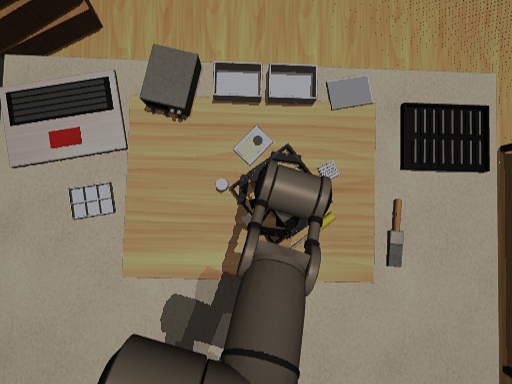

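```bash
python3 - <<'E'
from h import *
im=cv2.imread("pics/wrist1.png")
c=bot.calibration("wrist")
cv2.imwrite("pics/w1z.png",cv2.resize(im[0:240,60:440],None,fx=2,fy=2))
print(proj(c,(551.6-.63*97,-85.2+.776*97,40)), proj(c,(551.6,-85.2,31)),proj(c,(551.6-.63*80,-85.2+.776*80,33)))
E
python3 -m inch '[-0.1,-0.1,-1.5,0,0,0,-1, -0.1,-0.1,-3,0,0,0,-1, -0.1,-0.1,-4.5,0,0,0,-1, -0.1,-0.1,-6,0,0,0,-1, -0.1,-0.1,-6.5,0,0,0,-1]'
python3 -c "
from plant import bot;print(bot.get_obs())"
```

```text
(np.float64(247.58134155068697), np.float64(92.42513903546774)) (np.float64(254.20352758764938), np.float64(230.17810490529308)) (np.float64(249.0411533857074), np.float64(119.31915922314376))
time: 2.3
tool_pos: [538.5, -71.1, 38.6]
tcp_rot: [-3.136, -0.005, 2.207]
contact_force: [0.2, 0.1, 0.3]
grip_width: 0.6
{'time': 2.3, 'joint_positions': array([-0.27163287,  0.59738932,  1.69147539, -0.00173787,  0.85966396,
       -0.90631622]), 'dq': array([ 0.00394426,  0.05816371,  0.01911972,  0.00173745, -0.09242539,
        0.00231106]), 'tau': array([ 8.22191359e-02, -4.91378224e+01, -1.79102629e+01,  1.95309450e-02,
       -2.04078335e-02, -8.23957562e-04]), 'tool_pos': array([538.46621679, -71.09876907,  38.58775   ]), 'tcp_rot': array([-3.13628476, -0.00465381,  2.20660619]), 'contact_force': array([0.20071055, 0.07884748, 0.31438402]), 'moment': array([ 0.0016468 , -0.15445409,  0.03447905]), 'grip_width': 0.5601847429343619}
```

View pics/w1z.png

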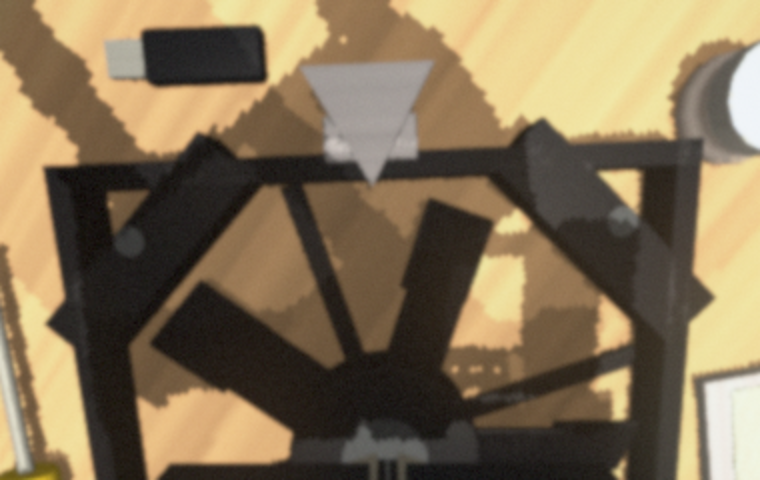

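```bash
python3 -m inch '[0.2,0,-0.2,0,0,0,-1, 0.2,0,-0.4,0,0,0,-1, 0.2,0,-0.5,0,0,0,-1, 0.2,0,-0.6,0,0,0,-1, 0.2,0,-0.6,0,0,0,-1]'
python3 -m inch '[0,0,-0.1,0,0,0,-1, 0,0,-0.1,0,0,0,-1, 0,0,-0.1,0,0,0,-1, 0,0,-0.1,0,0,0,-1, 0,0,-0.1,0,0,0,-1]'
```

```text
time: 2.8
tool_pos: [540.6, -71.1, 32.8]
tcp_rot: [-3.137, -0.004, 2.207]
contact_force: [-0.0, -0.7, 0.4]
grip_width: 0.2
time: 3.3
tool_pos: [540.6, -71.1, 31.8]
tcp_rot: [-3.137, -0.004, 2.207]
contact_force: [-0.4, 0.2, 0.7]
grip_width: 0.4
```

```bash
for i in 1 2; do python3 -m inch '[0,0,-0.1,0,0,0,-1, 0,0,-0.1,0,0,0,-1, 0,0,-0.1,0,0,0,-1, 0,0,-0.1,0,0,0,-1, 0,0,-0.1,0,0,0,-1]'; done
```

```text
time: 3.8
tool_pos: [540.7, -71.1, 31.2]
tcp_rot: [-3.137, -0.004, 2.207]
contact_force: [-0.8, 1.0, 5.0]
grip_width: 0.3
time: 4.3
tool_pos: [540.8, -71.0, 31.2]
tcp_rot: [-3.137, -0.004, 2.207]
contact_force: [-3.6, 1.8, 10.6]
grip_width: 0.8
```

```bash
python3 -m inch '[0,0,1,0,0,0,-1, 0,0,1,0,0,0,-1, 0,0,1,0,0,0,-1, 0,0,1,0,0,0,-1, 0,0,1,0,0,0,-1]'; python3 -m inch '[0,0,0,0,0,0,-1, 0,0,0,0,0,0,-1, 0,0,0,0,0,0,-1, 0,0,0,0,0,0,-1, 0,0,-0.4,0,0,0,-1]'
python3 - <<'E'
from h import *
for i in range(4):
    print(bot.get_obs()['time'],bot.get_obs()['tool_pos'][2]); bot.capture("top")
E
```

```text
time: 4.8
tool_pos: [540.6, -71.0, 40.8]
tcp_rot: [-3.137, -0.004, 2.207]
contact_force: [0.4, -0.7, -0.1]
grip_width: 0.1
time: 5.3
tool_pos: [541.0, -71.1, 37.1]
tcp_rot: [-3.138, -0.003, 2.207]
contact_force: [0.2, 0.2, -0.3]
grip_width: 0.3
5.3 37.13115397259145
5.35 36.18398802753966
5.4 36.260341748064754
5.45 36.455497558688585
```

```bash
python3 -m inch '[0,0,3,0,0,0,-1, 2,-0.1,5,0,0,0,-1, 4.5,-0.2,6,0,0,0,-1, 7,-0.3,6,0,0,0,-1, 8.1,-0.4,6,0,0,0,-1]'
python3 - <<'E'
from h import *
c=bot.calibration("wrist"); im=bot.capture("wrist"); cv2.imwrite("pics/w2.png",im[:,:,::-1])
s=bot.calibration("side"); im2=bot.capture("side"); cv2.imwrite("pics/s2.png",im2[:,:,::-1])
cv2.imwrite("pics/s2z.png",cv2.resize(im2[140:240,210:350,::-1],None,fx=5,fy=5))
C=np.array([551.6,-85.2])
for a in (-35.7,36.3,108.3):
    a=np.radians(a); p=(*(C+80*np.array([np.cos(a),np.sin(a)])),30); print(proj(c,p),proj(s,p))
print(bot.get_obs()['tool_pos'])
E
```

```text
time: 6.0
tool_pos: [623.6, -75.1, 97.3]
tcp_rot: [-3.138, -0.002, 2.207]
contact_force: [-0.3, -1.2, 0.2]
grip_width: 0.7
(np.float64(200.991045127672), np.float64(259.8098171630156)) (np.float64(258.15826288970794), np.float64(175.90619554555093))
(np.float64(278.1594186305004), np.float64(157.69960899131786)) (np.float64(251.58470576513662), np.float64(193.43068809395072))
(np.float64(191.87406428858753), np.float64(35.38727553517913)) (np.float64(281.59444525943474), np.float64(203.7140707302375))
[622.55075653 -75.06311413  96.42184823]
```

View pics/w2.png

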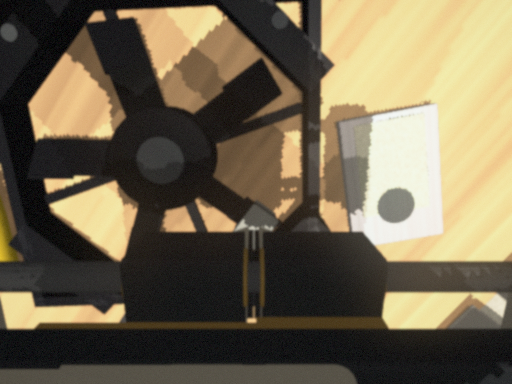

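View pics/s2z.png

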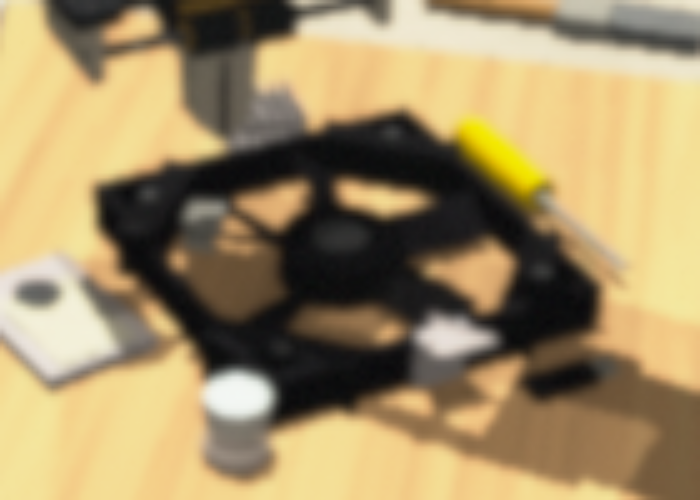

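```bash
cat >> h.py <<'E'
C=np.array([551.6,-85.2]); PHI=np.radians(129.05)
def ang(c,u,v,z=33):
    p=ray(c,u,v,z)[:2]-C; return np.hypot(*p), np.degrees((np.arctan2(p[1],p[0])-PHI+np.pi)%(2*np.pi)-np.pi)
E
python3 - <<'E'
from h import *
s=bot.calibration("side")
print(ang(s,251,183.5))
c=bot.calibration("wrist"); im=bot.capture("wrist"); print(bot.get_obs()['time'],bot.get_obs()['tool_pos']); cv2.imwrite("pics/w3.png",im[:,:,::-1])
im2=bot.capture("side"); cv2.imwrite("pics/s3z.png",cv2.resize(im2[140:240,210:350,::-1],None,fx=5,fy=5))
# blade ends in wrist
for u,v in [(118,25),(38,158),(268,78),(252,215)]: print(ang(c,u,v,30))
E
```

```text
(np.float64(76.0257757986454), np.float64(-126.83858589801847))
6.15 [621.35955137 -74.89059484  96.17136121]
(np.float64(85.1299060068756), np.float64(11.709908195770495))
(np.float64(84.08064027433754), np.float64(87.28980948869385))
(np.float64(88.27421235976122), np.float64(-56.754289651697455))
(np.float64(73.33618437453246), np.float64(-125.82556908250962))
```

View pics/w3.png

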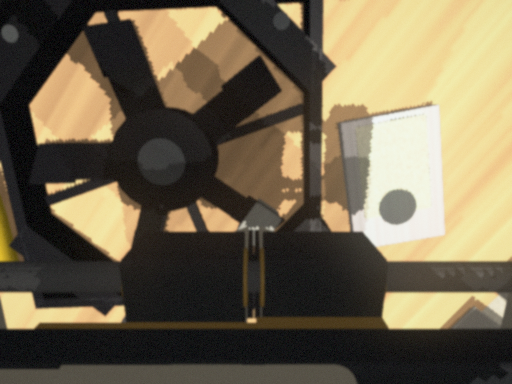

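View pics/s3z.png

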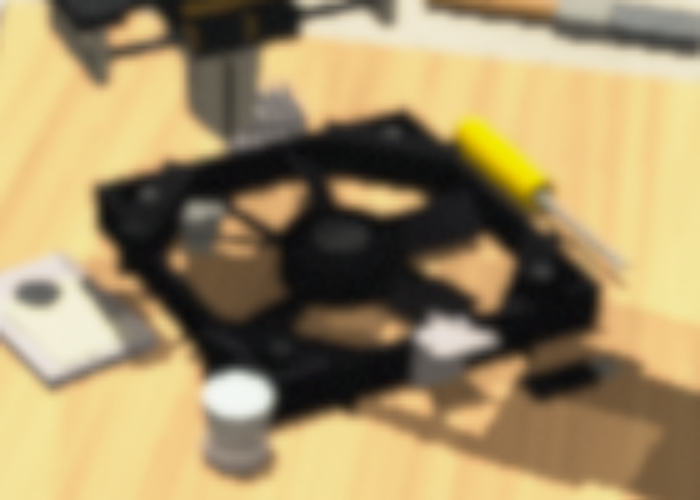

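```bash
python3 -m inch '[-2,0.1,0,0,0,0,-1, -4,0.2,-1,0,0,0,-1, -6,0.3,-3,0,0,0,-1, -8.04,0.39,-5,0,0,0,-1, -8.04,0.39,-6,0,0,0,-1]'
python3 - <<'E'
from h import *
c=bot.calibration("wrist"); im=bot.capture("wrist"); print(bot.get_obs()['time'],bot.get_obs()['tool_pos']); cv2.imwrite("pics/w4.png",im[:,:,::-1])
for r in (-56,16,88):
    a=np.radians(r)+PHI; print(r,proj(c,(*(C+85*np.array([np.cos(a),np.sin(a)])),25)))
E
```

```text
time: 6.7
tool_pos: [536.2, -70.1, 34.8]
tcp_rot: [-3.132, -0.01, 2.206]
contact_force: [0.5, 0.1, 0.2]
grip_width: 0.2
6.75 [537.78506622 -70.43254698  34.12135167]
-56 (np.float64(393.5872099154817), np.float64(184.60164116947465))
16 (np.float64(206.74562658637603), np.float64(125.21597797235991))
88 (np.float64(108.36340972558583), np.float64(273.8589186776529))
```

View pics/w4.png

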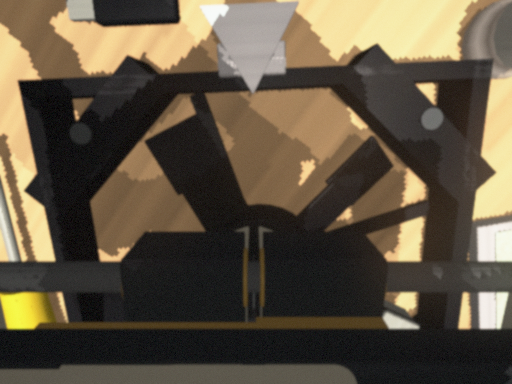

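```bash
python3 -m inch '[0.2,0,0.1,0,0,0,-1, 0.3,0,0.1,0,0,0,-1, 0.3,0,0.1,0,0,0,-1, 0.3,0,0.1,0,0,0,-1, 0.3,0,0.1,0,0,0,-1]'; python3 -m inch '[0,0,-0.45,0,0,0,-1, 0,0,-0.45,0,0,0,-1, 0,0,-0.45,0,0,0,-1, 0,0,-0.45,0,0,0,-1, 0,0,-0.45,0,0,0,-1]'
python3 - <<'E'
from h import *
c=bot.calibration("wrist"); im=bot.capture("wrist"); print(bot.get_obs()['time'],bot.get_obs()['tool_pos']); cv2.imwrite("pics/w5.png",im[:,:,::-1])
E
```

```text
time: 7.25
tool_pos: [541.2, -70.5, 35.4]
tcp_rot: [-3.133, -0.008, 2.206]
contact_force: [-0.3, 0.3, 0.2]
grip_width: 0.0
time: 7.75
tool_pos: [541.6, -70.6, 31.3]
tcp_rot: [-3.134, -0.007, 2.206]
contact_force: [0.3, -0.1, 5.5]
grip_width: 0.2
7.8 [541.66221473 -70.61993131  31.27143111]
```

```bash
python3 -m inch '[0,0,-0.03,0,0,0,-1, 0,0,-0.01,0,0,0,-1, 0,0,0.02,0,0,0,-1, 0,0,0.05,0,0,0,-1, 0,0,0.1,0,0,0,-1]'; python3 -m inch '[0,0,0.1,0,0,0,-1, 0,0,0.3,0,0,0,-1, 0,0,0.6,0,0,0,-1, 0,0,1,0,0,0,-1, 0,0,1.4,0,0,0,-1]'
python3 - <<'E'
from h import *
c=bot.calibration("wrist"); im=bot.capture("wrist"); print(bot.get_obs()['time'],bot.get_obs()['tool_pos']); cv2.imwrite("pics/w6.png",im[:,:,::-1])
a=cv2.imread("pics/w5.png"); cv2.imwrite("pics/m6.png",cv2.resize(np.hstack([a,im[:,:,::-1]]),(800,300)))
E
```

```text
time: 8.3
tool_pos: [541.2, -70.5, 31.8]
tcp_rot: [-3.133, -0.008, 2.206]
contact_force: [-1.0, 0.7, -0.8]
grip_width: 0.3
time: 8.8
tool_pos: [541.2, -70.5, 46.2]
tcp_rot: [-3.133, -0.008, 2.206]
contact_force: [0.3, 0.8, 0.5]
grip_width: 0.2
8.85 [541.64182686 -70.61266438  46.89361067]
```

View pics/m6.png

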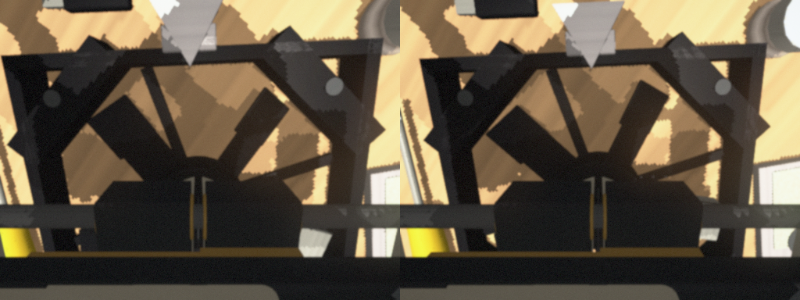

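```bash
cat >> h.py <<'E'
def clip_scan(c,im):
    """im BGR. mean V and S around circle r 74..86 at z=33, rel degrees"""
    hsv=cv2.cvtColor(im,cv2.COLOR_BGR2HSV).astype(int); out=[]
    for d in range(-180,180,2):
        a=np.radians(d)+PHI; e=np.array([np.cos(a),np.sin(a)]); S=[];V=[]
        for r in (74,78,82,86):
            u,v=proj(c,(*(C+r*e),33)); u,v=int(round(u)),int(round(v))
            if 0<=u<512 and 0<=v<384: S.append(hsv[v,u,1]);V.append(hsv[v,u,2])
        out.append((d,np.mean(S) if S else -1,np.mean(V) if V else -1))
    return np.array(out)
E
python3 - <<'E'
from h import *
c=bot.calibration("wrist"); im=bot.capture("wrist")[:,:,::-1].copy(); print(bot.get_obs()['time'])
cv2.imwrite("pics/w7.png",im)
for r in clip_scan(c,im):
    if -140<r[0]<60: print(r.astype(int).tolist(),end=' ')
E
```

```text
8.9
[-138, 19, 23] [-136, 50, 23] [-134, 28, 23] [-132, 48, 22] [-130, 49, 23] [-128, 57, 23] [-126, 73, 34] [-124, 106, 50] [-122, 143, 69] [-120, 148, 78] [-118, 101, 55] [-116, 59, 26] [-114, 52, 53] [-112, 41, 64] [-110, 27, 91] [-108, 29, 123] [-106, 48, 126] [-104, 43, 59] [-102, 40, 50] [-100, 31, 47] [-98, 23, 50] [-96, 40, 51] [-94, 38, 52] [-92, 46, 50] [-90, 44, 66] [-88, 56, 72] [-86, 80, 124] [-84, 103, 148] [-82, 108, 159] [-80, 104, 173] [-78, 96, 209] [-76, 98, 212] [-74, 101, 187] [-72, 103, 185] [-70, 99, 180] [-68, 91, 60] [-66, 96, 58] [-64, 118, 58] [-62, 113, 130] [-60, 113, 123] [-58, 115, 119] [-56, 115, 118] [-54, 112, 122] [-52, 113, 130] [-50, 110, 139] [-48, 115, 144] [-46, 111, 160] [-44, 113, 170] [-42, 107, 187] [-40, 103, 203] [-38, 104, 197] [-36, 97, 211] [-34, 107, 190] [-32, 106, 57] [-30, 90, 53] [-28, 96, 51] [-26, 99, 48] [-24, 93, 48] [-22, 83, 45] [-20, 93, 43] [-18, 84, 55] [-16, 111, 124] [-14, 113, 150] [-12, 113, 151] [-10, 112, 151] [-8, 110, 143] [-6, 114, 138] [-4, 109, 133] [-2, 112, 128] [0, 114, 121] [2, 109, 122] [4, 109, 121] [6, 109, 120] [8, 114, 128] [10, 114, 141] [12, 101, 91] [14, 51, 49] [16, 54, 49] [18, 114, 164] [20, 114, 166] [22, 113, 167] [24, 113, 169] [26, 114, 168] [28, 112, 169] [30, 113, 159] [32, 108, 116] [34, 75, 32] [36, 67, 29] [38, 61, 29] [40, 51, 28] [42, 55, 28] [44, 35, 29] [46, 41, 25] [48, 30, 24] [50, 41, 25] [52, 57, 24] [54, 90, 55] [56, 113, 116] [58, 113, 117]
```

View pics/w7.png

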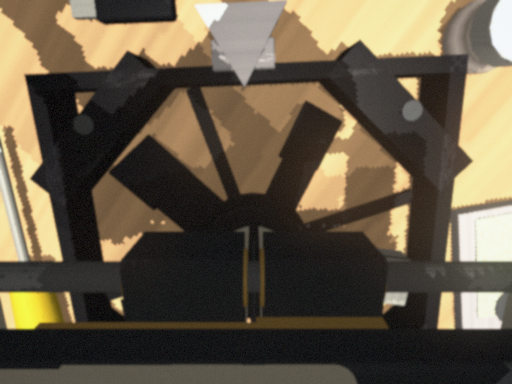

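```bash
cat >> h.py <<'E'
def blades(c,im):
    o=clip_scan(c,im); m=(o[:,2]>=0)&(o[:,2]<70)
    seg=[];st=None
    for d,k in zip(o[:,0],m):
        if k and st is None: st=d
        if not k and st is not None: seg.append((int(st),int(d)));st=None
    return [s for s in seg if -80<s[0]<75 and 8<=s[1]-s[0]]
E
python3 - <<'E'
from h import *
c=bot.calibration("wrist"); t=bot.get_obs()['tool_pos']; print(t)
import copy
for n,dz in(("w5",31.3-t[2]),("w6",0),("w7",0)):
    k=copy.deepcopy(c);k["cam_to_world"][2,3]+=dz; print(n,blades(k,cv2.imread(f"pics/{n}.png")))
im=bot.capture("wrist")[:,:,::-1].copy(); print(bot.get_obs()['time'],blades(c,im))
E
```

```text
[541.6469748  -70.60883431  46.59963821]
w5 [(-40, -26), (26, 46)]
w6 [(-32, -18), (34, 54)]
w7 [(-32, -16), (34, 56)]
8.95 [(-30, -16), (34, 56)]
```

Run:
```python
from h import *
from scipy.spatial.transform import Rotation as R
o=bot.get_obs(); t=o['tcp_rot']; print(o['tool_pos'],t)
print(np.degrees((R.from_euler('xyz',[np.pi,0,2.206])*R.from_euler('xyz',t).inv()).as_rotvec()))
```

```text
[541.4145388  -70.54945077  46.2496854 ] [-3.1338952  -0.00774414  2.20644074]
[-0.09534306 -0.61829628 -0.02695973]
```

```bash
python3 -m inch '[-0.2,-0.5,-0.2,-0.1,-0.6,0,-1, -0.4,-1,-0.5,-0.1,-0.6,0,-1, -0.48,-1.46,-0.9,-0.1,-0.6,0,-1, -0.48,-1.46,-1.1,-0.1,-0.6,0,-1, -0.48,-1.46,-1.1,-0.1,-0.6,0,-1]'; python3 -m inch '[0,0,-0.45,0,0,0,-1, 0,0,-0.45,0,0,0,-1, 0,0,-0.45,0,0,0,-1, 0,0,-0.45,0,0,0,-1, 0,0,-0.45,0,0,0,-1]'
python3 - <<'E'
from h import *
for i in range(2):
  c=bot.calibration("wrist");im=bot.capture("wrist")[:,:,::-1].copy(); print(bot.get_obs()['time'],bot.get_obs()['tool_pos'],bot.get_obs()['contact_force'],blades(c,im))
E
python3 -m inch '[0,0,0.3,0,0,0,-1, 0,0,1,0,0,0,-1, 0,0,1.5,0,0,0,-1, 0,0,1.5,0,0,0,-1, 0,0,1.5,0,0,0,-1]';python3 - <<'E'
from h import *
for i in range(6):
  c=bot.calibration("wrist");im=bot.capture("wrist")[:,:,::-1].copy(); 
  if i in(0,5):print(bot.get_obs()['time'],bot.get_obs()['tool_pos'],blades(c,im))
E
```

```text
time: 9.45
tool_pos: [536.3, -85.3, 34.7]
tcp_rot: [-3.141, -0.001, 2.206]
contact_force: [1.3, 0.2, 0.4]
grip_width: 0.4
time: 9.95
tool_pos: [536.9, -85.5, 31.2]
tcp_rot: [3.142, 0.0, 2.206]
contact_force: [-2.2, 0.5, 8.9]
grip_width: 0.4
10.0 [536.88472968 -85.47056168  31.21548334] [-2.36160945  0.31500494  8.97868214] [(-24, -10), (40, 62)]
10.05 [536.85607651 -85.44654949  31.20577141] [-2.90496453 -0.76486996  9.4096896 ] [(-24, -10), (40, 62)]
time: 10.55
tool_pos: [536.9, -85.4, 46.3]
tcp_rot: [3.141, 0.001, 2.206]
contact_force: [0.8, -0.5, 0.3]
grip_width: 0.3
10.6 [536.75388141 -85.39519828  46.07556189] [(-26, -12), (40, 60)]
10.85 [536.74051321 -85.39082326  45.98665432] [(-26, -12), (38, 60)]
```

```bash
python3 -m inch '[1.5,0.2,1.4,0,0,0,-1, 4,0.6,1.4,0,0,0,-1, 6.5,0.9,1.4,0,0,0,-1, 8.6,1.16,1.4,0,0,0,-1, 8.6,1.16,1.4,0,0,0,-1]';python3 - <<'E'
from h import *
print(bot.get_obs()['time'],bot.get_obs()['tool_pos'],bot.get_obs()['tcp_rot'])
c=bot.calibration("wrist");im=bot.capture("wrist")[:,:,::-1].copy();s=bot.calibration("side");im2=bot.capture("side")[:,:,::-1].copy()
for d in (-91,-19,53,-163):
    a=np.radians(d)+PHI
    for r,z in((80,33),) if d==-91 else ((90,22),(40,22)):
      p=(*(C+r*np.array([np.cos(a),np.sin(a)])),z)
      for k,i in((c,im),(s,im2)): cv2.circle(i,tuple(int(round(x)) for x in proj(k,p)),1,(0,0,255),-1)
cv2.imwrite("pics/w8.png",im); cv2.imwrite("pics/s8.png",cv2.resize(im2[140:240,210:350],None,fx=5,fy=5,interpolation=cv2.INTER_NEAREST))
E
```

```text
time: 11.35
tool_pos: [624.8, -73.6, 59.8]
tcp_rot: [3.14, 0.001, 2.207]
contact_force: [0.4, 0.5, -0.7]
grip_width: 0.2
11.35 [624.76806908 -73.55882583  59.75614499] [3.14044473e+00 1.47409431e-03 2.20686421e+00]
```

View pics/w8.png

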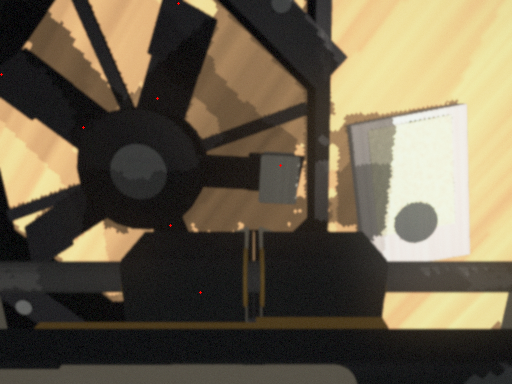

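View pics/s8.png

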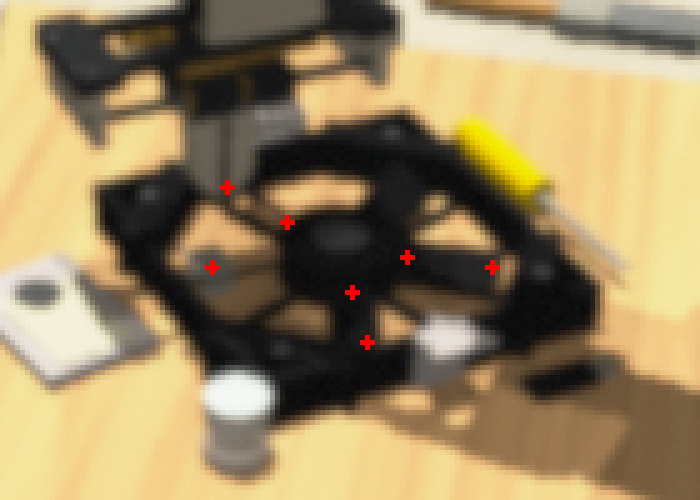

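Run:
```python
from h import *
c=bot.calibration("wrist"); o=bot.get_obs();print(o['time'],o['tool_pos']); print(ang(c,281,179), ang(c,262,154),ang(c,304,155))
im=bot.capture("wrist")[:,:,::-1]; cv2.imwrite("pics/w9.png",im)
s=bot.calibration("side"); print(ang(s,210+208/5,140+262/5))
```

```text
11.45 [621.98429076 -73.67925057  59.33591544]
(np.float64(78.7175294470589), np.float64(-95.53879520175101)) (np.float64(68.52549024274437), np.float64(-84.10694436323752)) (np.float64(91.56593055483656), np.float64(-86.59213733396983))
(np.float64(79.7042892124653), np.float64(-93.23679726636698))
```

View pics/w9.png

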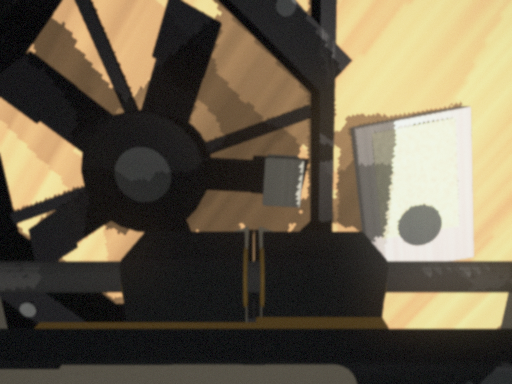

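```bash
python3 -m inch '[0.13,-0.3,0,0,0,0,-1, 0.13,-0.46,-0.6,0,0,0,-1, 0.13,-0.46,-1.4,0,0,0,-1, 0.13,-0.46,-2.0,0,0,0,-1, 0.13,-0.46,-2.0,0,0,0,-1]';python3 - <<'E'
from h import *
o=bot.get_obs();print(o['time'],o['tool_pos'],o['tcp_rot'])
im2=bot.capture("side")[:,:,::-1].copy();cv2.imwrite("pics/s10.png",cv2.resize(im2[140:240,210:350],None,fx=5,fy=5))
E
```

```text
time: 12.0
tool_pos: [621.9, -78.2, 38.0]
tcp_rot: [-3.138, -0.003, 2.206]
contact_force: [0.2, -0.2, -1.0]
grip_width: 0.3
12.0 [621.92150686 -78.16635083  37.97748129] [-3.13840729 -0.00323006  2.20604719]
```

View pics/s10.png

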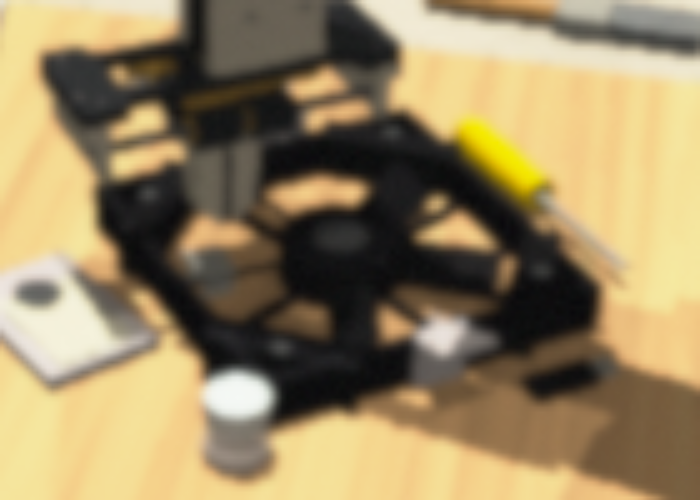

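Finger (zoom 190–265, 215) sits above the gap behind the clip blade (clip at 205,270). Lower it to z ≈ 17.

```bash
python3 -m inch '[0.05,0,-0.7,0,0,0,-1, 0.1,0,-1.4,0,0,0,-1, 0.1,0,-1.9,0,0,0,-1, 0.1,0,-2.1,0,0,0,-1, 0.1,0,-2.1,0,0,0,-1]';python3 - <<'E'
from h import *
im2=bot.capture("side")[:,:,::-1].copy();cv2.imwrite("pics/s11.png",cv2.resize(im2[140:240,210:350],None,fx=5,fy=5))
o=bot.get_obs();print(o['time'],o['tool_pos'],o['contact_force'])
E
```

```text
time: 12.55
tool_pos: [623.1, -78.1, 17.1]
tcp_rot: [-3.139, -0.003, 2.206]
contact_force: [0.3, -0.6, 0.3]
grip_width: 0.5
12.6 [623.32474219 -78.20527121  17.46659787] [-0.38771121 -0.216462    0.83079018]
```

View pics/s11.png

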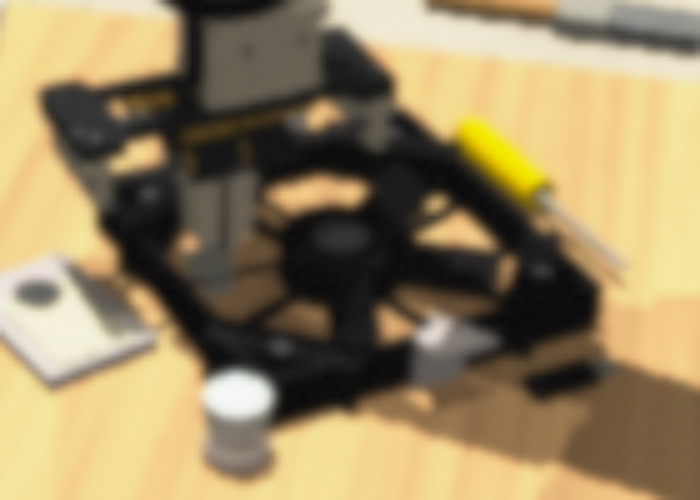

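```bash
python3 -m inch '[-0.40,0.58,0,0,0,0,-1, -1.08,1.57,0,0,0,0,-1, -1.75,2.55,0,0,0,0,-1, -2.43,3.54,0,0,0,0,-1, -2.55,3.71,4.5,0,0,0,-1]'
python3 - <<'E'
from h import *
for i in range(2):
    o=bot.get_obs();print(o['time'],o['tool_pos'],o['contact_force'])
    c=bot.calibration("side"); im2=bot.capture("side")[:,:,::-1].copy();cv2.imwrite(f"pics/s12_{i}.png",cv2.resize(im2[140:240,210:350],(400,300)))
cv2.imwrite("pics/m12.png",np.hstack([cv2.imread(f"pics/s12_{i}.png") for i in (0,1)]))
E
```

```text
time: 13.1
tool_pos: [592.4, -38.4, 57.5]
tcp_rot: [-3.13, -0.013, 2.207]
contact_force: [0.9, 0.1, -0.4]
grip_width: 0.6
13.1 [592.42983378 -38.40813163  57.46172779] [ 0.94091921  0.07343967 -0.35056127]
13.15 [598.61094928 -39.54757983  68.28119897] [ 4.07432179 -0.29764682  6.04396072]
```

View pics/m12.png

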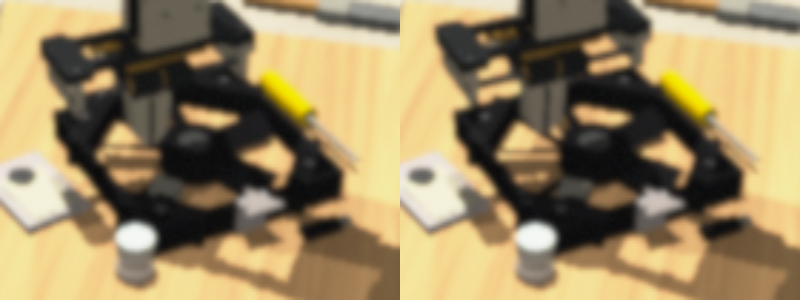

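```bash
python3 -m inch '[-1.5,-1.1,0,0,0,0,-1, -3.2,-2.4,-0.5,0,0,0,-1, -4.9,-3.7,-1.5,0,0,0,-1, -6.2,-4.57,-2.5,0,0,0,-1, -6.2,-4.57,-2.9,0,0,0,-1]'
python3 - <<'E'
from h import *
o=bot.get_obs();print(o['time'],o['tool_pos'],o['contact_force'])
for i,n in enumerate(("side","wrist")):
    im2=bot.capture(n)[:,:,::-1].copy();cv2.imwrite(f"pics/{n}13.png",im2)
    if n=="side": im2=im2[140:240,210:350]
    cv2.imwrite(f"pics/t{i}.png",cv2.resize(im2,(400,300)))
cv2.imwrite("pics/m13.png",np.hstack([cv2.imread(f"pics/t{i}.png") for i in (0,1)]))
E
```

```text
time: 13.7
tool_pos: [536.1, -85.9, 37.7]
tcp_rot: [3.14, 0.002, 2.206]
contact_force: [0.1, 0.7, 1.0]
grip_width: 0.7
13.7 [536.08420477 -85.91290984  37.68912469] [0.10639823 0.68541132 1.03431083]
```

View pics/m13.png

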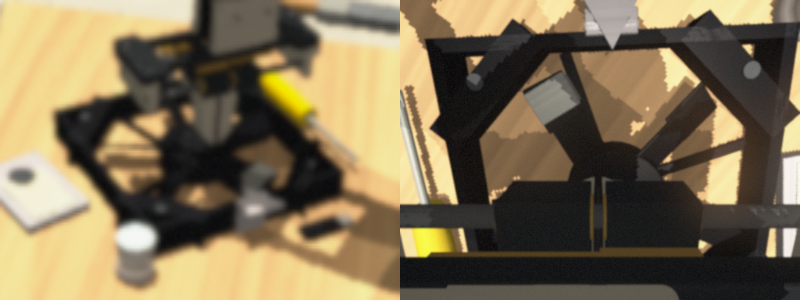

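```bash
cat >> h.py <<'E'
def clip_find(c,im):
    hsv=cv2.cvtColor(im,cv2.COLOR_BGR2HSV); m=((hsv[...,1]<55)&(hsv[...,2]>60)).astype(np.uint8)
    g=np.zeros_like(m)
    pts=[]
    for r,ds in((68,range(-85,86,3)),(92,range(85,-86,-3))):
        for d in ds:
            a=np.radians(d)+PHI; pts.append(proj(c,(*(C+r*np.array([np.cos(a),np.sin(a)])),33)))
    cv2.fillPoly(g,[np.array(pts).round().astype(np.int32)],1); m&=g; m[232:]=0
    m=cv2.morphologyEx(m,cv2.MORPH_OPEN,np.ones((5,5),np.uint8))
    n,l,s,ce=cv2.connectedComponentsWithStats(m)
    return [(int(s[i,4]),ce[i].round(1).tolist(),[round(float(x),1) for x in ang(c,*ce[i])]) for i in range(1,n) if s[i,4]>150]
def look(k=1):
    for i in range(k):
        c=bot.calibration("wrist");o=bot.get_obs();im=bot.capture("wrist")[:,:,::-1].copy()
        print(round(o['time'],2),o['tool_pos'].round(1),clip_find(c,im))
    return im
E
python3 - <<'E'
from h import *
c=bot.calibration("wrist"); print("old",clip_find(c,cv2.imread("pics/wrist13.png")))
im=look(6); cv2.imwrite("pics/w14.png",im)
s=bot.calibration("side")
print(ang(s,210+165*.35,140+187/3),ang(s,210+175*.35,140+187/3))
E
```

```text
old [(2734, [195.4, 124.3], [78.1, 27.5])]
13.8 [538.2 -85.5  38.2] [(2796, [180.7, 132.7], [78.8, 33.5])]
13.85 [538.9 -85.5  38.7] [(2758, [168.0, 142.0], [78.7, 39.1])]
13.9 [539.2 -85.4  38.8] [(2740, [156.9, 152.7], [78.8, 44.8])]
13.95 [539.3 -85.5  38.9] [(2692, [147.8, 164.4], [78.8, 50.4])]
14.0 [539.2 -85.5  38.9] [(2654, [140.3, 176.9], [78.8, 56.0])]
14.05 [539.  -85.5  38.8] [(2581, [134.4, 190.2], [78.8, 61.6])]
(np.float64(83.41494841434888), np.float64(-47.30910712232303)) (np.float64(80.37960912346023), np.float64(-41.00469025385387))
```

View pics/w14.png

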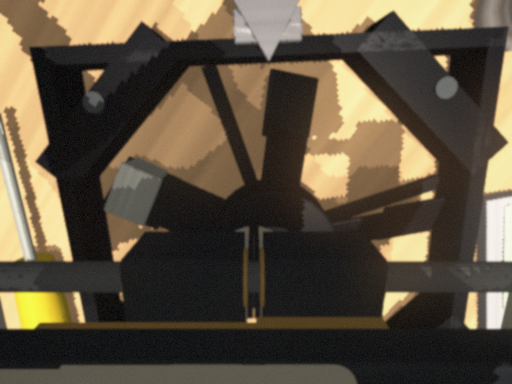

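```bash
python3 -m inch '[-0.2,0,-0.3,0,0,0,-1, -0.2,0,-0.3,0,0,0,-1, -0.2,0,-0.3,0,0,0,-1, -0.2,0,-0.3,0,0,0,-1, -0.2,0,-0.3,0,0,0,-1]'; python3 -m inch '[0,0,0,0,0,0,-1, 0,0,0,0,0,0,-1, 0,0,0,0,0,0,-1, 0,0,0,0,0,0,-1, 0,0,0,0,0,0,-1]';  python3 - <<'E'
from h import *
im=look(1); cv2.imwrite("pics/w15.png",im)
c=bot.calibration("wrist"); print(blades(c,im)); print(bot.get_obs()['tcp_rot'])
E
```

```text
time: 14.6
tool_pos: [536.9, -85.7, 35.8]
tcp_rot: [3.138, 0.004, 2.208]
contact_force: [-0.8, 0.2, -0.6]
grip_width: -0.0
time: 15.1
tool_pos: [536.9, -85.6, 35.8]
tcp_rot: [3.138, 0.004, 2.208]
contact_force: [-0.2, 0.2, 0.1]
grip_width: 0.2
15.1 [536.9 -85.6  35.8] []
[(-38, -26), (26, 46)]
[3.13782093 0.00437755 2.20821351]
```

View pics/w15.png

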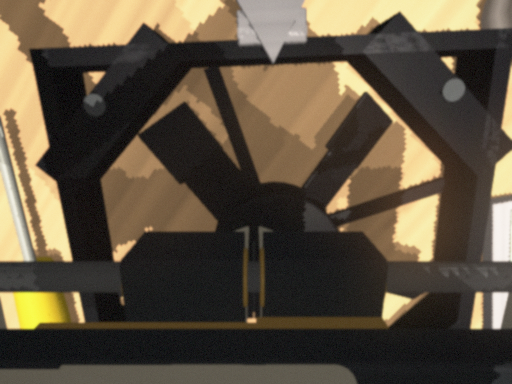

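```bash
python3 -m inch '[0,0,0,0,0,0,-1, 0,0,0,0,0,0,-1, 0,0,0,0,0,0,-1, 0,0,0,0,0,0,-1, 0,0,0,0,0,0,-1]'; python3 -m inch '[0,0,0,0,0,0,-1, 0,0,0,0,0,0,-1, 0,0,0,0,0,0,-1, 0,0,0,0,0,0,-1, 0,0,0,0,0,0,-1]';  python3 - <<'E'
from h import *
im=look(3); cv2.imwrite("pics/w16.png",im)
c=bot.calibration("wrist"); print(blades(c,im))
E
```

```text
time: 15.65
tool_pos: [536.9, -85.6, 35.8]
tcp_rot: [3.138, 0.004, 2.208]
contact_force: [-0.5, -0.0, 0.5]
grip_width: 0.5
time: 16.15
tool_pos: [536.9, -85.6, 35.8]
tcp_rot: [3.138, 0.004, 2.208]
contact_force: [0.4, -0.6, 0.3]
grip_width: 0.5
16.15 [536.9 -85.6  35.8] [(2429, [424.1, 201.9], [79.3, -70.1])]
16.2 [536.9 -85.6  35.8] [(2422, [419.4, 189.8], [79.1, -65.0])]
16.25 [536.9 -85.6  35.8] [(2423, [413.2, 177.6], [78.8, -59.7])]
[(6, 22), (72, 148)]
```

Run:
```python
from h import *
im=look(5)
```

```text
16.3 [536.9 -85.6  35.8] [(2543, [406.4, 167.5], [78.5, -55.0])]
16.35 [536.9 -85.6  35.8] [(2502, [397.2, 155.4], [78.4, -49.2])]
16.4 [536.9 -85.7  35.8] [(2600, [388.0, 145.3], [78.4, -44.1])]
16.45 [536.9 -85.6  35.8] [(2698, [377.8, 136.1], [78.4, -39.1])]
16.5 [536.9 -85.7  35.8] [(2782, [366.7, 127.7], [78.5, -34.1])]
```

```bash
python3 - <<'E'
from h import *
im=look(1)
E
python3 -m inch '[0,0,0,0,0,0,-1, 0,0,-0.53,0,0,0,-1, 0,0,-0.53,0,0,0,-1, 0,0,-0.53,0,0,0,-1, 0,0,-0.53,0,0,0,-1]'
python3 - <<'E'
from h import *
im=look(2);print(bot.get_obs()['contact_force']); cv2.imwrite("pics/w17.png",im)
E
```

```text
16.55 [536.9 -85.6  35.8] [(2891, [354.4, 120.7], [78.4, -29.0])]
time: 17.1
tool_pos: [537.5, -85.8, 31.2]
tcp_rot: [3.137, 0.006, 2.208]
contact_force: [-1.2, 0.3, 8.3]
grip_width: 0.4
17.1 [537.5 -85.8  31.2] [(3037, [288.7, 101.0], [78.7, -5.2])]
17.15 [537.5 -85.8  31.2] [(3036, [288.6, 101.0], [78.7, -5.2])]
[-1.58785622  0.83449222  8.54384296]
```

View pics/w17.png

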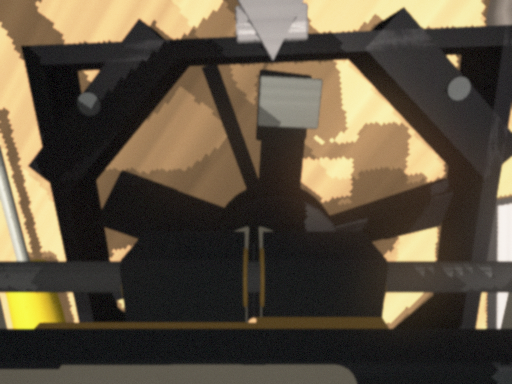

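```bash
python3 -m inch '[0,0,0.3,0,0,0,-1, 0,0,1,0,0,0,-1, 0,0,1.5,0,0,0,-1, 0,0,1.5,0,0,0,-1, 0,0,1.5,0,0,0,-1]';python3 - <<'E'
from h import *
for i in range(4): look(1); [bot.capture("top") for _ in range(5)]
im=look(1); cv2.imwrite("pics/w18.png",im)
E
```

```text
time: 17.7
tool_pos: [537.5, -85.8, 46.3]
tcp_rot: [3.137, 0.006, 2.208]
contact_force: [0.2, 0.2, -0.2]
grip_width: 0.6
17.7 [537.5 -85.8  46.3] [(2538, [287.2, 101.2], [78.6, -5.8])]
18.0 [537.4 -85.8  46. ] [(2535, [287.6, 101.5], [78.6, -5.9])]
18.3 [537.5 -85.8  46.2] [(2533, [287.4, 101.2], [78.7, -5.9])]
18.6 [537.5 -85.8  46.3] [(2539, [287.3, 101.2], [78.7, -5.9])]
18.9 [537.5 -85.8  46.2] [(2537, [287.4, 101.2], [78.7, -5.9])]
```

The rotor is at rest at about −5.9° (8 mm). I'll take the hand well away and check from the top camera.

```bash
python3 -m inch '[0,0,3,0,0,0,-1, 0,0,6,0,0,0,-1, 0,0,10,0,0,0,-1, 0,0,14,0,0,0,-1, 0,-1,17,0,0,0,-1]'; for i in 1 2; do python3 -m inch '[-1,-4,0,0,0,0,-1, -2,-8,0,0,0,0,-1, -4,-12,0,0,0,0,-1, -5,-15,0,0,0,0,-1, -6,-17,0,0,0,0,-1]'; done
python3 - <<'E'
from h import *
for k in range(2):
    for n in("top","side"):
        c=bot.calibration(n); im=bot.capture(n)[:,:,::-1].copy(); cv2.imwrite(f"pics/{n}20.png",im)
im=cv2.imread("pics/top20.png")[135:260,205:355]; a=cv2.resize(im,(400,333))
b=cv2.resize(cv2.imread("pics/side20.png")[140:240,210:350],(400,333)); cv2.imwrite("pics/m20.png",np.hstack([a,b]))
c=bot.calibration("top"); im=cv2.imread("pics/top20.png"); hsv=cv2.cvtColor(im,cv2.COLOR_BGR2HSV)
m=((hsv[...,1]<40)&(hsv[...,2]>110)).astype(np.uint8); n,l,s,ce=cv2.connectedComponentsWithStats(m)
for i in range(1,n):
    if 20<s[i,4]<600 and 205<ce[i][0]<355 and 135<ce[i][1]<260: print(s[i],ce[i].round(1),ang(c,*ce[i]))
E
```

```text
time: 19.45
tool_pos: [537.8, -95.2, 219.0]
tcp_rot: [3.135, 0.007, 2.209]
contact_force: [0.0, -0.3, -0.3]
grip_width: 0.7
time: 19.95
tool_pos: [476.9, -267.3, 218.9]
tcp_rot: [3.135, 0.008, 2.208]
contact_force: [-0.2, -0.1, -0.2]
grip_width: 0.4
time: 20.45
tool_pos: [415.7, -439.5, 218.6]
tcp_rot: [3.136, 0.008, 2.206]
contact_force: [1.3, 0.3, -1.1]
grip_width: 0.7
[319 160  21  21 253] [328.5 170.3] (np.float64(156.8480218411428), np.float64(168.84760237721903))
[216 178  12  12 115] [221.5 183.6] (np.float64(174.4461782254623), np.float64(-47.357133324074574))
[253 204  10  10  64] [257.1 208.4] (np.float64(80.2635996447235), np.float64(-6.154281441217619))
[241 213  14  15 112] [248.2 219.1] (np.float64(119.14448845962687), np.float64(0.0835886849344702))
[292 233  19  16  25] [300.6 240.7] (np.float64(146.5185856209369), np.float64(75.41382170030802))
```

View pics/m20.png

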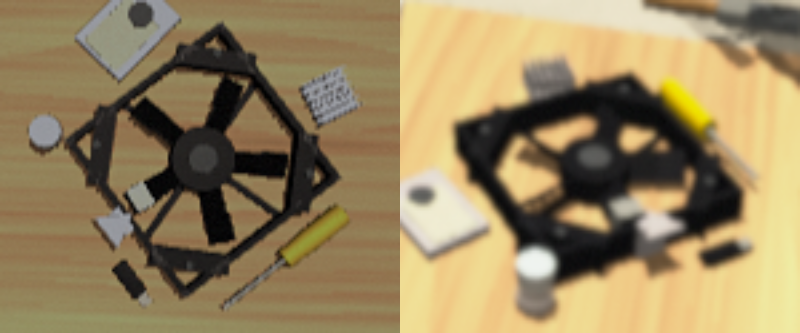

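Both the top view (−6.2°, 8.6 mm off) and the wrist view (−5.9°) put the clip at the pointer, at rest. The fan and its neighbours have not moved, so I'm handing in.

```bash
python3 -c "
from plant import bot
o=bot.get_obs();print(o['time'],abs(o['dq']).max()); print(bot.close_job())"
```

```text
20.65 0.02588923601235806
the job is handed in; nothing more can be done
None
```

The rotor is at rest with the clip about 8–9 mm before the pointer, inside the 16 mm limit. I handed the job in at 20.65 s; the hand-in gives no verdict.

**What I did:** I flicked the clip's blade anticlockwise from behind with the shut fingers. The rotor then ran free at about 2 rad/s, untouched for a full turn past the pointer. As the clip came round again at about 1.8 rad/s, I pressed the hub with about 8 N. That is above the 2–5 N you gave, but far below the 80 N limit. It stopped there, and I lifted straight off and took the hand away.

**Last checks:**
- **Clip position:** the wrist camera puts it at −5.9° and the top camera at −6.2°. Its reading stayed at −5.8 to −5.9° for 1.2 s after the finger lifted.
- **Fan and neighbours:** the pointer, heat sink and jar are within about 0.1 pixel of where they started in the top view. The fan and the drive, memory stick and screwdriver look unmoved. I did not measure the tray or brush again, but the arm went nowhere near them.

**What went wrong on the way:** before the flick I made three trial presses on the hub. The first two set the rotor drifting when I lifted off, turning it from about −2.87 to −1.65 rad, still short of the pointer. I moved the press point to where lifting off no longer turns the rotor. The third trial and the final stop there left it at rest.

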